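# Rake bread pieces into an even layer on the drying tray

### The job

Three thick pieces of bread are bunched towards the far end of the drying tray; the one at the far end already lies right. With the toothed rake, and without touching the bread with the gripper, draw first the nearest piece and then the next one towards the robot, so that they lie flat in the middle of the tray's near third and of its middle third. Then put the rake back where it stood, with its handle on its wooden block, and let go.

Things in the scene. Friction and masses are not known exactly. Their poses are not given: they have to be found in the camera images.
- tray: fixed dark steel baking tray, 368 x 188 mm, 22 mm high, walls and floor 4 mm thick. Origin: centre of underside, on the table; x along its length, away from the robot (within 15 degrees of straight ahead), z up. Thirds centred at x = -120 (near), 0 and +120 mm (far). A third bread piece of the same size, not listed, lies at x = 151 mm.
- near_piece: loose finger of dry bread, 40 x 70 x 34 mm high, 40 g, lying flat on the tray floor, 70 mm length across the tray (within 6 degrees), up to 20 mm off its centre line. Origin: centre of underside; x along the tray. Starts as the piece nearest the robot, at tray x = -20 to -8 mm; belongs in the near third.
- middle_piece: loose finger of dry bread, 40 x 70 x 34 mm high, 40 g, lying flat on the tray floor, 70 mm length across the tray (within 6 degrees), up to 20 mm off its centre line. Origin: centre of underside; x along the tray. Starts next behind near_piece, at tray x = 66 to 76 mm, over 25 mm of free floor before and behind it; belongs in the middle third.
- rake: hand rake, 0.16 kg. Origin: mid of the 5 tooth tips (lowest); z up. Head 112 mm wide (y), 14 thick (x), 61 high; teeth 10 mm square. Level wooden handle 22 wide, 24 high, axis 85 mm above the tips, from x = -15 to -215 (robot side), tail on a fixed block 60 x 90 x 73 high centred at x = -185. Grip at its balance point, x = -80. Beside it, on a like block: a scraper, 62 mm plain blade, no teeth.
Mind the look-alikes: they are no part of the job. Leave any blue or orange look-alike of the near_piece alone.

How it is judged:
By the outcome, as a careful person would: the job done as asked, in the order asked, and still so for the second after the job is handed in, with the robot touching nothing.
It also fails if it takes over 58 s, if anything falls off the work surface, if the arm or the gripper's body presses on something with over 40 N, if the wrist force passes 120 N, or if a joint passes its speed limit or range.

### The arm

A 7-joint arm with a two-finger parallel gripper is mounted at the origin on the work surface. World frame = base frame: x ahead of the robot, y to its left, z up, the work surface at z = 0. Lengths are in m, angles in rad, forces in N, time in s.
With the tool pointing down it reaches from about 0.4 to 0.85 m from the base axis. Payload 10.4 kg.
Tool frame: the origin (TCP) lies on the centre line of the jaws, within the pads' length; the fingertips stand 14 mm ahead of it and the grasp point (between the pads) lies 5 mm behind it (manip.tip_reach is the distance from the TCP to the fingertips, in m); z points along the fingers, y is the line along which they close (so a half turn about z gives the same grasp; the last joint's range is limited). The gripper opens to 85 mm and grips with 20 to 120 N. Pads are 22 mm wide; open, the fingers measure 114 mm over their backs; the gripper's body (76 mm by 85 mm) begins 54 mm behind the grasp point. The pads swing forward as they close: fully open they stand 13 mm farther back than shut.
Start: joints at [1.279, 0.332, -0.065, 1.46, 0.022, 1.35, -0.088], TCP at [0.166, -0.603, 0.245] pointing down, gripper open.
Joint ranges: [-2.6, 2.6], [-0.5, 2.12], [-1.47, 1.34], [0.16, 2.42], [-1.27, 4.41], [0.06, 2.06], [-2.6, 2.6]. Speed limits (rad/s): [2.22, 2.22, 2.79, 2.79, 3.14, 3.14, 3.14].

### API

Orientations are given as a unit quaternion [x, y, z, w].
In Python, from workcell import manip gives the robot as it stands.
- The arm moves only by the shell command python3 -m pendant 'ROWS' [FORCE]. ROWS is JSON, a list of rows, each a list of 7 numbers: the shift along the tool's x, y, z in units of 50 mm (1.0 is 50 mm), then the turn, a rotation vector about the tool's x, y, z in units of 8 degrees (1.0 is 8 degrees), then the opening, from -1 (shut) to 1 (fully open), so that 0 is half open. In form: [[dx, dy, dz, ax, ay, az, jaw], ...]. A call has exactly 10 rows; each row is the pose to reach, as a shift and turn from the pose commanded when the call began, along the tool's axes at that moment; what a row does not reach only later rows make up. A row lasts 1/8 s, in which the tool goes at most 62.5 mm and 10.7 degrees, less where a joint would pass 70% of its speed; a pose out of reach is approached as far as the arm can. A call with a gripper value outside its range is refused whole. The fingers move at their own pace and stop on an object; FORCE is the grip in N (left out, the last holds). Time passes only in rows, so rows that repeat a pose let the fingers close, or fill a call up. It gives the time, the measured TCP pose, the force, the opening and the grip force at its end, in the units of the state.
- manip.get_obs(): the state, without advancing time (a new reading comes with each control period).
- manip.camera(name): name is "side" or "top" or "wrist"; returns (picture, depth): 480x640x3 uint8, red, green, blue; 480x640 float32, m along the optical axis (not along the pixel's ray), 0 where there is no reading.
- manip.get_calibration(name): a dict with "fx", "fy", "cx", "cy" (pixels), "D" ([k1, k2, p1, p2, k3] as OpenCV has them; the pictures are not rectified), "xyz" and "orientation" of the camera in the world. Camera axes: x right, y up, looking along -z (the intrinsics and any distortion apply to the point x, -y, -z); pixel columns grow to the right and rows downward; lengths in m; the calibration is good to about 2 mm. A picture is of the moment at which its call begins: read the wrist's pose just before it. get_calibration takes no time and is no camera call; for the wrist camera it gives the pose at the moment of the call.
- manip.hand_in(): hands the job in; it is judged then, once.
Trained networks look in the newest picture that a camera, given by its name, has taken for a name from the list of things; names that differ only in an ending like _2 or _b are one class to them, and where a whole thing is asked for, a point or a joint stands for the part that bears it (a point fixed in the world has none). Each returns a list of dicts, best first, with "p" (0 to 1); they miss things now and then, are a little off and sometimes report something else, mostly with a low value. They report only what shows in the picture. A call takes as long as a camera call. They do not tell look-alikes from the thing itself.
- manip.find_in(thing, camera): "box" ([left, top, right, bottom] in pixels, round what is visible of it).
- manip.trace(thing, camera): "pixels" (480x640 bool, what is visible of it) and "box" ([left, top, right, bottom] in pixels, round what is visible of it).
- manip.tip_of(thing, camera): "pixel" ([column, row] in pixels: a listed point, or the origin of a listed thing).
The state is a dict: "clock": time; "joint_pos": joint angles; "joint_velocities": joint speeds; "tau": joint torques, N m; "position": TCP position; "ee_rot": TCP orientation; "ft_force": force on the tool from outside, world axes, zero at the start; "torque": the same for the moment, N m; "grip_width": opening from 0.0 (shut) to 1.0 (fully open); "grasp_force": force on a finger pad.
Only numpy, scipy, OpenCV 4.12 (cv2) and the standard library are available. Lean on these libraries where they do the work, as an engineer would, in place of code of your own. Each camera call takes 0.05 s, during which the arm holds its last target. There are 200 camera calls.

## Working session

There is one attempt and no reset: what is moved stays moved. The work goes in short steps, Python scripts to look and compute and a shell command to move; the robot and the scene stay as the last step left them, time stands still between calls to the robot, and variables do not carry over. Pictures are saved under pics/ and viewed, at most 10 in all, crops included, and the job is handed in when it is done.

```bash
mkdir -p pics; cat > h.py <<'E'
import numpy as np,cv2
from workcell import manip
from scipy.spatial.transform import Rotation as R
def cloud(name):
    c=manip.get_calibration(name); im,d=manip.camera(name)
    K=np.array([[c['fx'],0,c['cx']],[0,c['fy'],c['cy']],[0,0,1.]])
    v,u=np.mgrid[0:480,0:640]
    p=cv2.undistortPoints(np.stack([u.ravel(),v.ravel()],1).astype(np.float64)[:,None],K,np.array(c['D'],float))[:,0]
    z=d.ravel().astype(float)
    P=np.stack([p[:,0]*z,-p[:,1]*z,-z],1)
    W=R.from_quat(c['orientation']).apply(P)+c['xyz']
    W[z==0]=np.nan
    return im,W.reshape(480,640,3)
E
python3 - <<'E'
from h import *
ims=[]
for n in('top','side'):
    im,W=cloud(n); ims.append(im); cv2.imwrite(f'pics/{n}0.png',im[:,:,::-1])
    for t in('tray','near_piece','middle_piece','rake'):
        for r in manip.trace(t,n)[:4]:
            m=r['pixels'];p=W[m];p=p[~np.isnan(p[:,0])]
            top=p[p[:,2]>np.percentile(p[:,2],90)-.006]
            print(n,t,round(r['p'],2),np.round(r['box']),m.sum(),'topmed',np.round(np.median(top,0),3),'rng',np.round(np.percentile(p,[2,98],axis=0),3).tolist(), 'col',im[m].mean(0).round())
    print(n,[ (r['p'],r['pixel']) for r in manip.tip_of('rake',n)[:3]])
o=manip.get_obs();print({k:np.round(o[k],3).tolist() for k in('clock','position','ee_rot')})
E
```

```text
top tray 0.62 [179.  99. 281. 292.] 15765 topmed [0.577 0.161 0.02 ] rng [[0.391, 0.023, 0.001], [0.747, 0.212, 0.023]] col [88. 89. 93.]
top near_piece 0.91 [301. 140. 341. 166.] 861 topmed [ 0.639 -0.067  0.034] rng [[0.615, -0.101, 0.01], [0.662, -0.035, 0.037]] col [172. 117.  51.]
top near_piece 0.85 [324. 207. 368. 250.] 879 topmed [ 0.493 -0.105  0.034] rng [[0.46, -0.138, 0.011], [0.524, -0.073, 0.037]] col [ 59. 101. 170.]
top near_piece 0.83 [310. 268. 338. 305.] 803 topmed [ 0.391 -0.069  0.034] rng [[0.359, -0.088, 0.031], [0.424, -0.048, 0.037]] col [195. 141.  65.]
top near_piece 0.73 [210. 186. 247. 216.] 964 topmed [0.551 0.108 0.038] rng [[0.531, 0.072, 0.01], [0.57, 0.141, 0.041]] col [123.  86.  55.]
top middle_piece 0.93 [206. 142. 251. 170.] 955 topmed [0.64  0.112 0.038] rng [[0.618, 0.078, 0.01], [0.661, 0.146, 0.041]] col [118.  81.  50.]
top rake 0.58 [365. 175. 428. 299.] 2346 topmed [ 0.459 -0.197  0.096] rng [[0.369, -0.251, 0.008], [0.582, -0.152, 0.099]] col [168. 150. 109.]
top [(0.9, [390.5, 187.4]), (0.48, [230.1, 189.4])]
side tray 0.9 [ 81. 272. 353
[... 440 characters left out ...]
256. 340.] 1416 topmed [0.549 0.112 0.038] rng [[0.529, 0.076, 0.009], [0.569, 0.142, 0.04]] col [109.  75.  48.]
side near_piece 0.72 [331. 242. 378. 270.] 1238 topmed [ 0.39  -0.065  0.034] rng [[0.355, -0.087, 0.001], [0.424, -0.046, 0.035]] col [166. 103.  57.]
side middle_piece 0.63 [160. 285. 200. 335.] 1493 topmed [0.638 0.118 0.038] rng [[0.616, 0.081, 0.004], [0.659, 0.149, 0.04]] col [105.  73.  48.]
side middle_piece 0.2 [ 82. 272. 355. 389.] 20445 topmed [0.561 0.197 0.019] rng [[0.388, 0.017, 0.002], [0.744, 0.216, 0.022]] col [83. 84. 90.]
side [(0.96, [264.4, 217.0]), (0.46, [240.2, 323.4])]
{'clock': 0.6, 'position': [0.166, -0.603, 0.245], 'ee_rot': [0.991, 0.134, 0.0, 0.0]}
```

View pics/top0.png

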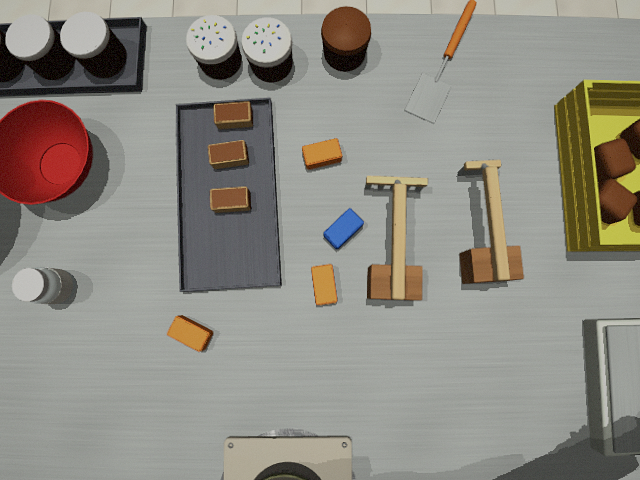

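```bash
python3 - <<'E'
from h import *
def rect(p,lab):
    (c,s,a)=cv2.minAreaRect((p[:,:2]*1000).astype(np.float32)); print(lab,np.round(c,1),np.round(s,1),round(a,1))
for n in('top','side'):
    im,W=cloud(n)
    m=manip.trace('tray',n)[0]['pixels'];p=W[m];p=p[~np.isnan(p[:,0])];p=p[(p[:,2]>.014)&(p[:,2]<.026)]
    rect(p,n+' tray rim')
    X,Y,Z=W[...,0],W[...,1],W[...,2]
    for x,y,l in((.55,.11,'near'),(.64,.114,'mid'),(.73,.11,'far')):
        q=W[(abs(X-x)<.04)&(abs(Y-y)<.06)&(Z>.033)&(Z<.045)]; 
        if len(q)>20: rect(q,n+' '+l)
    q=W[(X>.3)&(X<.65)&(Y<-.12)&(Y>-.35)&(Z>.088)&(Z<.11)]
    # cluster by y via connected comps
    k=((X>.3)&(X<.65)&(Y<-.1)&(Y>-.4)&(Z>.085)&(Z<.11)).astype(np.uint8)
    N,L,S,_=cv2.connectedComponentsWithStats(k)
    for i in range(1,N):
        if S[i,4]>60: q=W[L==i]; rect(q,n+' handle z%.3f n%d'%(np.median(q[:,2]),S[i,4]))
    k=((X>.45)&(X<.75)&(Y<-.1)&(Y>-.4)&(Z>.03)&(Z<.075)).astype(np.uint8)
    N,L,S,_=cv2.connectedComponentsWithStats(k)
    for i in range(1,N):
        if S[i,4]>60: q=W[L==i]; rect(q,n+' head z%.3f n%d'%(np.median(q[:,2]),S[i,4]))
E
```

```text
top tray rim [569.4 117. ] [369.4 188.7] 3.3
top near [551.8 108.1] [40.6 72.1] 3.0
top mid [640.8 113. ] [41.5 70.4] 6.8
top far [720.1 105.8] [39.8 70. ] 3.7
top handle z0.096 n1591 [ 492.5 -368.1] [200.2  24.9] 3.3
top handle z0.096 n1551 [ 461.9 -197.7] [ 23.1 196.7] 87.2
top head z0.060 n322 [ 604.7 -363. ] [20.1 65.9] 5.3
top head z0.060 n563 [ 575.3 -202.2] [111.2  16.1] 87.6
top head z0.034 n486 [ 497.9 -109.5] [39.6 59.4] 43.1
side tray rim [567.8 115.4] [369.  191.8] 3.6
side near [550.1 106.4] [40.7 73. ] 2.5
side mid [638.7 112.9] [40.7 71.4] 6.7
side far [718.3 105.7] [40.8 72.1] 3.5
side handle z0.094 n745 [ 490.8 -367.6] [199.5  24.8] 2.8
side handle z0.095 n1099 [ 460.6 -196.7] [ 25.6 199.7] 87.0
side head z0.059 n184 [ 596.6 -364.4] [71.  29.2] 89.5
side head z0.059 n392 [ 570.  -201.6] [112.7  26.1] 87.6
side head z0.034 n278 [ 498.5 -110.3] [39.9 59.5] 45.7
```

The top view shows the dark tray with three bread pieces at about (230,199), (228,154) and (233,115). The rake, with its toothed head, is at (396,182) and its handle runs to (398,298). The scraper is to the right at (490,220). The orange and blue blocks are look-alikes. I'll move above the rake's grip point.

```bash
python3 -m pendant '[[0.9,-0.6,0.1,0,0,0.2,1],[1.9,-1.3,0.3,0,0,0.5,1],[2.9,-2.05,0.5,0,0,0.8,1],[3.9,-2.8,0.7,0,0,1.1,1],[4.9,-3.5,0.9,0,0,1.4,1],[5.9,-4.2,1.1,0,0,1.7,1],[6.9,-4.9,1.3,0,0,2.0,1],[7.8,-5.6,1.5,0,0,2.29,1],[8.51,-6.04,1.5,0,0,2.29,1],[8.51,-6.04,1.5,0,0,2.29,1]]' 60
python3 - <<'E'
from h import *
def rect(p,lab):
    (c,s,a)=cv2.minAreaRect((p[:,:2]*1000).astype(np.float32)); print(lab,np.round(c,1),np.round(s,1),round(a,1))
im,W=cloud('wrist'); cv2.imwrite('pics/w1.png',im[:,:,::-1])
X,Y,Z=W[...,0],W[...,1],W[...,2]
k=((X>.3)&(X<.65)&(Y<-.1)&(Y>-.3)&(Z>.085)&(Z<.11)).astype(np.uint8)
N,L,S,_=cv2.connectedComponentsWithStats(k)
for i in range(1,N):
    if S[i,4]>300:
        q=W[L==i]; rect(q,'handle z%.3f n%d'%(np.median(q[:,2]),S[i,4])); m=abs(q[:,0]-.496)<.02
        if m.any(): print('y at grip',np.percentile(q[m,1],[2,98]))
k=((X>.53)&(X<.62)&(Y<-.13)&(Y>-.27)&(Z>.05)&(Z<.075)); 
if k.sum()>50: rect(W[k],'head')
o=manip.get_obs();print({k:np.round(o[k],4).tolist() for k in('clock','position','ee_rot')})
E
```

```text
clock: 2.05
position: [0.498, -0.1949, 0.1704]
ee_rot: [1.0, -0.023, 0.0, -0.001]
ft_force: [-0.5, -1.1, 0.8]
grip_width: 1.0
grasp_force: 0.0
handle z0.097 n11627 [ 481.1 -198.5] [ 22.2 165.5] 87.3
y at grip [-0.209659   -0.18866137]
head [ 574.8 -202.8] [112.3  21.1] 87.5
{'clock': 2.1, 'position': [0.4967, -0.1972, 0.1703], 'ee_rot': [0.9997, -0.024, 0.0001, -0.0001]}
```

View pics/w1.png

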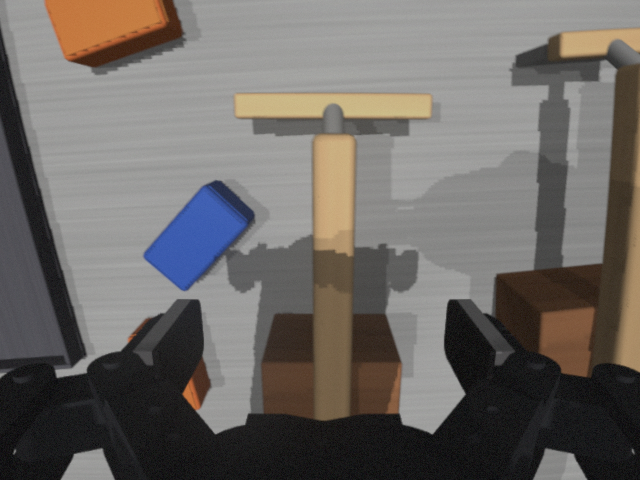

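The wrist view shows the rake handle running down the middle, column 313-355, with the head bar at row 105. The jaws straddle it, so I'll go down and grip.

```bash
python3 -m pendant '[[0,0,0.5,0,0,0,1],[0,0,1.0,0,0,0,1],[0,0,1.5,0,0,0,1],[0,0,1.8,0,0,0,1],[0,0,1.8,0,0,0,1],[0,0,1.8,0,0,0,-1],[0,0,1.8,0,0,0,-1],[0,0,1.8,0,0,0,-1],[0,0,1.8,0,0,0,-1],[0,0,1.8,0,0,0,-1]]' 80
```

```text
clock: 3.35
position: [0.4965, -0.1985, 0.081]
ee_rot: [1.0, -0.025, 0.001, 0.0]
ft_force: [-0.6, 0.4, 6.1]
grip_width: 0.242
grasp_force: 79.2
```

```bash
python3 -m pendant '[[0,0,-0.5,0,0,0,-1],[0,0,-1.1,0,0,0,-1],[0,-0.5,-1.6,0,0,0,-1],[0,-1.4,-1.8,0,0,-0.1,-1],[0,-2.3,-1.8,0,0,-0.3,-1],[0,-3.2,-1.8,0,0,-0.5,-1],[0,-4.1,-1.8,0,0,-0.7,-1],[0.07,-5,-1.8,0,0,-0.8,-1],[0.07,-5.7,-1.8,0,0,-0.8,-1],[0.07,-6.09,-1.8,0,0,-0.8,-1]]'
cat > chk.py <<'E'
from h import *
import sys
def rect(p,lab):
    (c,s,a)=cv2.minAreaRect((p[:,:2]*1000).astype(np.float32)); print(lab,np.round(c,1),np.round(s,1),round(a,1),len(p),'z',np.round(np.percentile(p[:,2],[3,50,97]),4))
T=np.array([.5686,.1162]);d=np.array([.9982,.0602]);n=np.array([-.0602,.9982])
o=manip.get_obs();print({k:np.round(o[k],4).tolist() for k in('clock','position','ee_rot','ft_force','grip_width')})
for cam in ('side','top','wrist'):
    im,W=cloud(cam)
    q=(W[...,:2]-T); tx=q@d; ty=q@n; Z=W[...,2]
    P=np.stack([tx,ty,Z],-1)
    cv2.imwrite(f'pics/{sys.argv[1]}_{cam}.png',im[:,:,::-1])
    hsv=cv2.cvtColor(im,cv2.COLOR_RGB2HSV)
    k=((abs(tx)<.18)&(abs(ty)<.09)&(Z>.033)&(Z<.043)&(hsv[...,1]>110)).astype(np.uint8)
    k=cv2.morphologyEx(k,cv2.MORPH_OPEN,np.ones((3,3)))
    N,L,S,_=cv2.connectedComponentsWithStats(k)
    for i in range(1,N):
        if S[i,4]>80: rect(P[L==i],cam+' bread(tray)')
    zt=float(sys.argv[2]) # expected tip height
    k=((abs(tx)<.25)&(abs(ty)<.09)&(Z>zt+.052)&(Z<zt+.067)&(hsv[...,1]>50)).astype(np.uint8)
    N,L,S,_=cv2.connectedComponentsWithStats(k)
    for i in range(1,N):
        if S[i,4]>80: rect(P[L==i],cam+' head(tray)')
E
python3 chk.py a .09
```

```text
clock: 4.6
position: [0.5145, 0.1077, 0.17]
ee_rot: [1.0, 0.032, -0.0, -0.0]
ft_force: [-0.2, 0.9, -2.4]
grip_width: 0.246
grasp_force: 78.4
{'clock': 4.6, 'position': [0.5145, 0.1077, 0.17], 'ee_rot': [0.9995, 0.0316, -0.0004, -0.0002], 'ft_force': [-0.1899, 0.8669, -2.3572], 'grip_width': 0.2456}
side bread(tray) [148.  -22.2] [68.3 39.2] 89.7 679 z [0.0359 0.0383 0.04  ]
side bread(tray) [69.  -9.4] [37.4 65.9] 5.7 673 z [0.0364 0.0387 0.0403]
side bread(tray) [-19.   -8.5] [39.8 66.4] 1.0 776 z [0.0358 0.0379 0.0396]
side head(tray) [23.9 -5.7] [ 14.  112.8] 0.9 442 z [0.1429 0.1493 0.1508]
top bread(tray) [150.6 -19.7] [70.2 39.6] 88.9 695 z [0.0347 0.0383 0.0409]
top bread(tray) [81.1 -6.8] [19.2 70.5] 2.0 319 z [0.0351 0.0386 0.0412]
top bread(tray) [-17.8 -18.5] [38.9 48.6] 0.7 276 z [0.0346 0.0381 0.0408]
top head(tray) [ 25.6 -25.3] [17.4 65.6] 2.6 338 z [0.1431 0.1494 0.1521]
wrist bread(tray) [71.3 -8.1] [35.2 70. ] 4.3 6724 z [0.0368 0.0389 0.0403]
wrist bread(tray) [-16.3  23.2] [ 6.9 35.2] 88.7 481 z [0.037  0.0388 0.0402]
wrist bread(tray) [-16.1 -36.1] [36.5 14.3] 0.8 1199 z [0.036  0.0388 0.0402]
wrist head(tray) [27.3 -4.4] [ 14.3 112.4] 0.3 12671 z [0.1482 0.1501 0.1515]
```

```bash
python3 -m pendant '[[0,0,0.4,0,0,0,-1],[0,0,0.8,0,0,0,-1],[0,0,1.2,0,0,0,-1],[0,0,1.5,0,0,0,-1],[0,0,1.62,0,0,0,-1],[0,0,1.64,0,0,0,-1],[0,0,1.64,0,0,0,-1],[-0.1,0,1.64,0,0,0,-1],[-0.2,0,1.64,0,0,0,-1],[-0.3,0,1.64,0,0,0,-1]]'; python3 chk.py b .007
```

```text
clock: 6.0
position: [0.4997, 0.1046, 0.0884]
ee_rot: [1.0, 0.03, 0.0, 0.0]
ft_force: [-0.7, 0.1, -1.9]
grip_width: 0.246
grasp_force: 78.5
{'clock': 6.0, 'position': [0.4997, 0.1046, 0.0884], 'ee_rot': [0.9995, 0.0304, 0.0001, 0.0001], 'ft_force': [-0.7101, 0.14, -1.8815], 'grip_width': 0.2463}
side bread(tray) [148.2 -22. ] [67.6 39.3] 89.9 689 z [0.0357 0.0383 0.04  ]
side bread(tray) [69.3 -7.6] [38.1 66.1] 5.7 720 z [0.0362 0.0386 0.0402]
side bread(tray) [-19.8  -9.1] [67.  38.8] 89.7 760 z [0.036  0.038  0.0398]
side head(tray) [233.5 -70.6] [45.3  7.8] 49.7 102 z [0.0593 0.0629 0.0668]
side head(tray) [ 9.5 -7.5] [112.1  14.9] 89.8 484 z [0.0602 0.0677 0.0697]
side head(tray) [239.   15.5] [54.  10.3] 76.7 127 z [0.0591 0.0627 0.0665]
top bread(tray) [150.9 -19.2] [39.7 70.3] 0.6 685 z [0.0347 0.0384 0.0412]
top bread(tray) [71.2 -7.1] [39.1 69.6] 4.1 688 z [0.0351 0.0385 0.0412]
top bread(tray) [-14.4 -25.7] [33.1 34.2] 1.1 275 z [0.0354 0.0385 0.0408]
top head(tray) [ 10.1 -29.3] [14.7 68.3] 0.3 287 z [0.0611 0.0679 0.0706]
wrist bread(tray) [-15.7 -30.2] [38.4 27.3] 3.1 3747 z [0.0364 0.0388 0.0401]
wrist bread(tray) [-16.2  13.2] [23.6 37. ] 87.2 3141 z [0.0377 0.0389 0.0402]
wrist head(tray) [12.2 -7.5] [112.1  14.3] 89.9 12707 z [0.0665 0.0686 0.0699]
```

View pics/b_side.png

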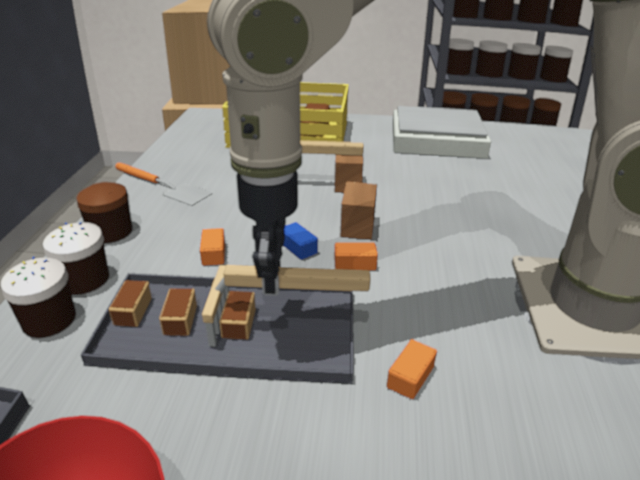

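The rake head stands in the gap behind the near piece, at pixel (218,300), and is level. I'll pull now.

```bash
python3 -m pendant '[[-0.1,0,0,0,0,0,-1],[-0.3,-0.01,0,0,0,0,-1],[-0.55,-0.04,0,0,0,0,-1],[-0.8,-0.07,0,0,0,0,-1],[-1.05,-0.1,0,0,0,0,-1],[-1.3,-0.12,0,0,0,0,-1],[-1.5,-0.14,0,0,0,0,-1],[-1.7,-0.16,0,0,0,0,-1],[-1.85,-0.17,0,0,0,0,-1],[-1.95,-0.17,0,0,0,0,-1]]'; python3 chk.py c .007
```

```text
clock: 7.4
position: [0.4019, 0.1071, 0.0883]
ee_rot: [1.0, 0.03, 0.0, 0.0]
ft_force: [0.6, 0.2, -1.9]
grip_width: 0.244
grasp_force: 78.5
{'clock': 7.4, 'position': [0.4019, 0.1071, 0.0883], 'ee_rot': [0.9995, 0.0304, 0.0001, 0.0001], 'ft_force': [0.6272, 0.2165, -1.8561], 'grip_width': 0.2445}
side bread(tray) [148.1 -21.1] [68.3 38.6] 89.6 704 z [0.0355 0.0383 0.0399]
side bread(tray) [68.9 -8.8] [37.9 65.7] 4.7 730 z [0.0357 0.0385 0.0404]
side bread(tray) [-112.8   -0.4] [38.2 65. ] 0.7 791 z [0.0359 0.0379 0.0395]
side head(tray) [233.2 -70.4] [45.4  7.7] 48.8 112 z [0.0592 0.0627 0.0673]
side head(tray) [-87.7   1.1] [ 14.9 111.6] 0.1 552 z [0.0604 0.0677 0.0692]
side head(tray) [238.7  18.2] [50.5  9.6] 72.4 118 z [0.0594 0.063  0.0664]
top bread(tray) [150.6 -19.6] [70.  39.3] 89.9 689 z [0.0348 0.0383 0.0408]
top bread(tray) [71.4 -7.2] [39.1 69.8] 4.8 712 z [0.0353 0.0385 0.041 ]
top bread(tray) [-112.   -16.7] [34.8 40.5] 88.6 414 z [0.0344 0.0382 0.041 ]
top head(tray) [-87.4  -2.3] [ 14.4 105.3] 0.2 456 z [0.0619 0.0678 0.0706]
wrist bread(tray) [-111.4   21.3] [23.6 36.8] 88.1 3256 z [0.0377 0.039  0.0402]
wrist bread(tray) [-111.2  -21. ] [36.7 28. ] 0.4 3797 z [0.0364 0.0388 0.0401]
wrist head(tray) [-85.1   0.9] [112.2  14.3] 89.9 12696 z [0.0665 0.0685 0.0699]
```

```bash
python3 -m pendant '[[-0.06,0,0,0,0,0,-1],[-0.11,0,0,0,0,0,-1],[-0.15,0,0,0,0,0,-1],[-0.17,0,0,0,0,0,-1],[-0.17,0,0,0,0,0,-1],[0,0,0,0,0,0,-1],[0.2,0,0,0,0,0,-1],[0.3,0,-0.4,0,0,0,-1],[0.3,0,-1.0,0,0,0,-1],[0.3,0,-1.6,0,0,0,-1]]'; python3 chk.py d .087
```

```text
clock: 8.8
position: [0.4177, 0.1081, 0.1691]
ee_rot: [1.0, 0.03, -0.0, -0.0]
ft_force: [0.3, -0.8, -1.5]
grip_width: 0.246
grasp_force: 78.5
{'clock': 8.8, 'position': [0.4177, 0.1081, 0.1691], 'ee_rot': [0.9995, 0.0304, -0.0002, -0.0002], 'ft_force': [0.2608, -0.7845, -1.4675], 'grip_width': 0.2459}
side bread(tray) [147.9 -22.1] [68.1 38.7] 89.7 699 z [0.0356 0.0383 0.04  ]
side bread(tray) [69.3 -8.3] [37.7 65.9] 6.2 731 z [0.0356 0.0387 0.0403]
side bread(tray) [-120.9   -0.9] [37.5 66.8] 2.7 801 z [0.0362 0.038  0.0396]
side head(tray) [-72.5   3.4] [107.9  12.7] 89.7 494 z [0.1405 0.1486 0.1502]
top bread(tray) [150.8 -19.7] [69.8 39.6] 89.0 688 z [0.0347 0.0384 0.0412]
top bread(tray) [71.4 -7.3] [39.9 69.9] 4.5 692 z [0.0353 0.0385 0.0412]
top bread(tray) [-119.5   -6. ] [57.8 38.3] 89.4 233 z [0.0349 0.038  0.0407]
top head(tray) [-68.8   0.7] [109.4  14.7] 89.9 459 z [0.1439 0.1524 0.1539]
wrist bread(tray) [-117.9   31.1] [37.8  9.7] 0.6 786 z [0.0363 0.0387 0.0401]
wrist bread(tray) [-117.6  -28.9] [38.5 11.4] 0.3 983 z [0.0362 0.0387 0.0401]
wrist head(tray) [-67.3   1.3] [111.8  14.3] 89.9 12700 z [0.1496 0.1517 0.153 ]
```

```bash
python3 -m pendant '[[0.3,0,0,0,0,0,-1],[0.8,0.02,0,0,0,0,-1],[1.4,0.05,0,0,0,0,-1],[2.0,0.1,0,0,0,0,-1],[2.6,0.15,0,0,0,0,-1],[3.1,0.17,0,0,0,0,-1],[3.5,0.17,0,0,0,0,-1],[3.63,0.17,0,0,0,0,-1],[3.63,0.17,0,0,0,0,-1],[3.63,0.17,0.0,0,0,0,-1]]'; python3 chk.py e .088 | grep -v bread; python3 -c "print(1)"
```

```text
clock: 10.2
position: [0.5982, 0.1107, 0.168]
ee_rot: [1.0, 0.031, -0.0, 0.0]
ft_force: [0.4, 0.6, -1.9]
grip_width: 0.248
grasp_force: 78.6
{'clock': 10.2, 'position': [0.5982, 0.1107, 0.168], 'ee_rot': [0.9995, 0.0306, -0.0003, 0.0002], 'ft_force': [0.381, 0.5719, -1.9302], 'grip_width': 0.2483}
side head(tray) [107.6   1.9] [14.6 94.5] 0.4 387 z [0.1406 0.1471 0.1486]
top head(tray) [108.5 -35.2] [15.3 56.8] 1.0 306 z [0.1414 0.1476 0.1501]
wrist head(tray) [111.4  -7.5] [ 14.4 112.3] 0.1 12674 z [0.1465 0.1485 0.1499]
1
```

```bash
python3 -m pendant '[[0.05,0,0.3,0,0,0,-1],[0.05,0,0.6,0,0,0,-1],[0.05,0,1.0,0,0,0,-1],[0.05,0,1.3,0,0,0,-1],[0.05,0,1.5,0,0,0,-1],[0.05,0,1.6,0,0,0,-1],[0.05,0,1.6,0,0,0,-1],[0.05,0,1.6,0,0,0,-1],[0.05,0,1.6,0,0,0,-1],[0.0,0,1.6,0,0,0,-1]]'; python3 chk.py f .007
```

```text
clock: 11.6
position: [0.599, 0.1106, 0.0886]
ee_rot: [1.0, 0.03, 0.0, 0.0]
ft_force: [-0.2, 0.3, -1.3]
grip_width: 0.248
grasp_force: 78.6
{'clock': 11.6, 'position': [0.599, 0.1106, 0.0886], 'ee_rot': [0.9995, 0.0303, 0.0003, 0.0], 'ft_force': [-0.211, 0.2918, -1.3475], 'grip_width': 0.2478}
side bread(tray) [151.1 -21.3] [67.4 33.1] 88.6 552 z [0.0368 0.0384 0.0401]
side bread(tray) [70.1 -9. ] [39.  65.3] 5.6 727 z [0.0359 0.0386 0.0403]
side bread(tray) [-120.7   -0.8] [38.  64.7] 2.8 796 z [0.0363 0.0379 0.0395]
side head(tray) [232.8 -70.8] [45.9  8.3] 49.9 106 z [0.0592 0.063  0.0668]
side head(tray) [108.5   2. ] [94.2 15.4] 88.8 404 z [0.0599 0.068  0.0697]
side head(tray) [239.3  18.1] [51.1  8.7] 72.7 123 z [0.0593 0.0627 0.0667]
top bread(tray) [150.7 -23.9] [62.  39.3] 88.6 554 z [0.0351 0.0384 0.0414]
top head(tray) [110.1 -37.6] [50.3 15.4] 88.8 237 z [0.0603 0.0682 0.0708]
wrist bread(tray) [141.8  14.9] [ 1.9 12.9] 87.9 131 z [0.0347 0.0363 0.0384]
wrist bread(tray) [139.9 -21.5] [16.6 68.3] 1.4 6214 z [0.0364 0.0388 0.0403]
wrist bread(tray) [ 94.4 -28.8] [ 1.7 11.5] 3.3 101 z [0.035  0.0372 0.0387]
wrist bread(tray) [ 74.5 -33.5] [36.6 19.8] 2.4 3187 z [0.0365 0.0388 0.0402]
wrist bread(tray) [70.8 16.9] [36.5 17.2] 4.1 2785 z [0.0377 0.039  0.0402]
wrist head(tray) [111.5  -7.5] [112.5  14.4] 90.0 12699 z [0.0665 0.0686 0.0699]
```

View pics/f_side.png

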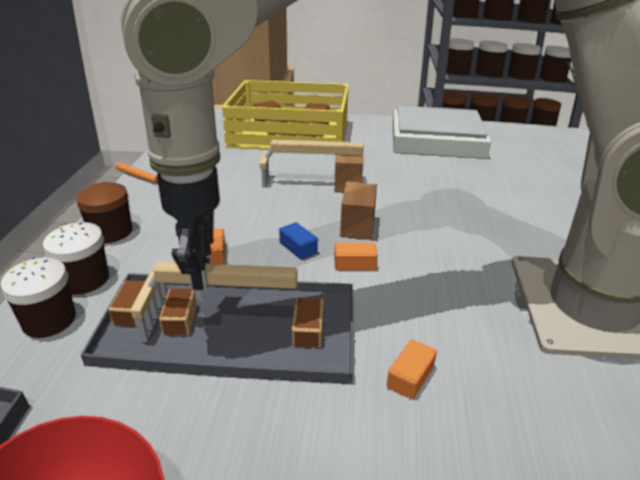

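The near piece lies in the near third at about (308,322). The rake head is in the gap behind the middle piece at about (152,305). I'll pull that one next.

```bash
python3 -m pendant '[[-0.1,0,0,0,0,0,-1],[-0.25,0,0,0,0,0,-1],[-0.42,-0.02,0,0,0,0,-1],[-0.62,-0.05,0,0,0,0,-1],[-0.82,-0.08,0,0,0,0,-1],[-1.02,-0.11,0,0,0,0,-1],[-1.2,-0.13,0,0,0,0,-1],[-1.35,-0.15,0,0,0,0,-1],[-1.47,-0.16,0,0,0,0,-1],[-1.55,-0.16,0,0,0,0,-1]]'; python3 chk.py g .007
```

```text
clock: 13.0
position: [0.5208, 0.1139, 0.0883]
ee_rot: [1.0, 0.03, 0.0, 0.0]
ft_force: [1.0, -0.9, -2.4]
grip_width: 0.243
grasp_force: 78.4
{'clock': 13.0, 'position': [0.5208, 0.1139, 0.0883], 'ee_rot': [0.9995, 0.0304, 0.0001, 0.0001], 'ft_force': [0.9588, -0.8818, -2.3543], 'grip_width': 0.2426}
side bread(tray) [147.8 -21.7] [68.6 38.5] 89.2 689 z [0.0355 0.0383 0.0399]
side bread(tray) [ 4.5 -0.7] [38.5 65.5] 1.8 766 z [0.0359 0.0383 0.0401]
side bread(tray) [-120.9    1.3] [38.3 66.4] 1.9 822 z [0.036  0.0378 0.0395]
side head(tray) [233.4 -69.8] [45.   8.3] 47.8 105 z [0.0593 0.0626 0.0669]
side head(tray) [30.8  0.1] [113.7  14.9] 89.8 479 z [0.0602 0.0677 0.0697]
side head(tray) [238.6  16.9] [49.6  8.9] 74.2 114 z [0.0593 0.0631 0.0671]
top bread(tray) [150.8 -19.4] [69.9 39.5] 89.6 687 z [0.035  0.0383 0.0413]
top bread(tray) [ 10.1 -17.2] [31.1 34.2] 0.4 258 z [0.0353 0.0385 0.0411]
top bread(tray) [-120.3  -23.7] [39.7 22.1] 1.1 219 z [0.0342 0.0382 0.041 ]
top head(tray) [ 32.5 -23. ] [63.5 15.5] 89.6 271 z [0.0611 0.0679 0.0704]
wrist bread(tray) [  8. -21.] [37.1 26.9] 0.7 3633 z [0.0366 0.0388 0.0401]
wrist bread(tray) [ 7.7 21.2] [24.9 36.2] 89.3 3449 z [0.0376 0.039  0.0402]
wrist bread(tray) [-116.9   20.2] [ 5.3 12.5] 88.2 202 z [0.038  0.039  0.0401]
wrist bread(tray) [-117.6  -19.2] [13.   4.8] 2.2 194 z [0.0377 0.0389 0.04  ]
wrist head(tray) [34.   0.5] [ 14.3 112.3] 0.0 12702 z [0.0665 0.0685 0.0698]
```

```bash
python3 -m pendant '[[-0.04,0,0,0,0,0,-1],[-0.08,0,0,0,0,0,-1],[-0.12,0,0,0,0,0,-1],[-0.13,0,0,0,0,0,-1],[-0.13,0,0,0,0,0,-1],[0,0,0,0,0,0,-1],[0.2,0,0,0,0,0,-1],[0.3,0,-0.4,0,0,0,-1],[0.3,0,-1.0,0,0,0,-1],[0.3,0,-1.7,0,0,0,-1]]'; python3 chk.py i .092
```

```text
clock: 14.4
position: [0.5364, 0.1148, 0.1738]
ee_rot: [1.0, 0.03, -0.0, -0.0]
ft_force: [0.3, 0.2, -2.3]
grip_width: 0.244
grasp_force: 78.4
{'clock': 14.4, 'position': [0.5364, 0.1148, 0.1738], 'ee_rot': [0.9995, 0.0303, -0.0005, -0.0001], 'ft_force': [0.3006, 0.2297, -2.3119], 'grip_width': 0.2441}
side bread(tray) [147.9 -22.8] [69.6 38.7] 89.5 689 z [0.0357 0.0384 0.0401]
side bread(tray) [-1. -0.] [39.4 66.1] 1.4 776 z [0.0357 0.0382 0.0402]
side bread(tray) [-121.6    0.2] [38.  64.3] 0.5 803 z [0.0361 0.0379 0.0395]
side head(tray) [45.   7.9] [97.4 13.1] 89.7 386 z [0.1444 0.1528 0.1547]
top bread(tray) [151.2 -19.9] [69.8 39.3] 89.0 676 z [0.0352 0.0383 0.041 ]
top bread(tray) [ 0.3 -4.5] [59.  39.1] 89.9 440 z [0.0349 0.0382 0.0408]
top bread(tray) [-120.3   -5. ] [59.6 39.8] 89.7 633 z [0.0349 0.0382 0.0408]
top head(tray) [ 47.  -28.6] [ 8.  50.1] 0.3 114 z [0.1458 0.1539 0.1589]
wrist bread(tray) [  3.4 -28.8] [38.3 10. ] 1.2 801 z [0.0362 0.0387 0.0402]
wrist bread(tray) [ 1.8 31.3] [10.  35.7] 88.2 721 z [0.0364 0.0387 0.0402]
wrist head(tray) [52.   1.3] [ 14.2 112. ] 0.1 12279 z [0.1555 0.1577 0.1588]
```

```bash
python3 -m pendant '[[0,0.3,0,0,0,0,-1],[-0.1,1.0,0,0,0,0.1,-1],[-0.3,1.9,0,0,0,0.3,-1],[-0.5,2.8,0,0,0,0.4,-1],[-0.7,3.7,0,0,0,0.5,-1],[-0.9,4.6,0,0,0,0.6,-1],[-1.1,5.4,0,0,0,0.7,-1],[-1.18,6.0,0,0,0,0.8,-1],[-1.18,6.2,0,0,0,0.8,-1],[-1.18,6.2,0,0,0,0.8,-1]]'; python3 -m pendant '[[0,0,0.3,0,0,0,-1],[0,0,0.6,0,0,0,-1],[0,0,1.0,0,0,0,-1],[0,0,1.3,0,0,0,-1],[0,0,1.5,0,0,0,-1],[0,0,1.65,0,0,0,-1],[0,0,1.75,0,0,0,-1],[0,0,1.8,0,0,0,-1],[0,0,1.82,0,0,0,-1],[0,0,1.82,0,0,0,-1]]'
cat > rk.py <<'E'
from h import *
def rect(p,lab):
    (c,s,a)=cv2.minAreaRect((p[:,:2]*1000).astype(np.float32)); print(lab,np.round(c,1),np.round(s,1),round(a,1),len(p),'z',np.round(np.percentile(p[:,2],[3,50,97]),4))
for cam in('side','top','wrist'):
    im,W=cloud(cam); X,Y,Z=W[...,0],W[...,1],W[...,2]
    sat=cv2.cvtColor(im,cv2.COLOR_RGB2HSV)[...,1]>50
    a=(abs(X-.575)<.03)&(abs(Y+.2)<.09)&(Z>.05)&(Z<.075)&sat
    b=(X>.34)&(X<.57)&(abs(Y+.2)<.05)&(Z>.085)&(Z<.11)&sat
    for m,l in((a,'head'),(b,'handle')):
        if m.sum()>80: rect(W[m],cam+' '+l)
    if cam=='side': cv2.imwrite('pics/rk%.1f.png'%manip.get_obs()['clock'],im[:,:,::-1])
E
python3 rk.py
```

```text
clock: 15.8
position: [0.4955, -0.1985, 0.1725]
ee_rot: [1.0, -0.026, -0.001, -0.0]
ft_force: [0.5, 0.0, -1.8]
grip_width: 0.243
grasp_force: 78.6
clock: 17.05
position: [0.496, -0.1983, 0.0825]
ee_rot: [1.0, -0.026, 0.0, 0.0]
ft_force: [-0.1, 0.2, -3.2]
grip_width: 0.244
grasp_force: 78.6
side head [ 575.2 -201.6] [111.9  14.1] 87.6 209 z [0.0515 0.0616 0.0645]
side handle [ 460.7 -191.3] [ 29.8 199.1] 88.6 984 z [0.0859 0.0954 0.0993]
top head [ 577.7 -170.5] [48.9 15.3] 87.2 230 z [0.0542 0.0619 0.0648]
top handle [ 428.  -188.3] [128.2  22. ] 3.4 473 z [0.0881 0.0978 0.1005]
wrist head [ 577.9 -202.4] [112.1  14.3] 87.1 12686 z [0.0608 0.0628 0.0642]
wrist handle [ 516.4 -201.8] [94.1 36.3] 2.2 20824 z [0.0961 0.0987 0.1001]
```

```bash
python3 -m pendant '[[0,0,0.015,0,0,0,-1],[0,0,0.03,0,0,0,-1],[0,0,0.035,0,0,0,-1],[0,0,0.035,0,0,0,-1],[0,0,0.035,0,0,0,-0.3],[0,0,0.035,0,0,0,0],[0,0,0.035,0,0,0,0.6],[0,0,0.035,0,0,0,1],[0,0,0.035,0,0,0,1],[0,0,0.035,0,0,0,1]]' 20;  python3 -m pendant '[[0,0,-0.1,0,0,0,1],[0,0,-0.3,0,0,0,1],[0,0,-0.6,0,0,0,1],[0,0,-1,0,0,0,1],[0,0,-1.5,0,0,0,1],[0,0,-2,0,0,0,1],[0,0,-2.5,0,0,0,1],[0,0,-3,0,0,0,1],[0,0,-3,0,0,0,1],[0,0,-3,0,0,0,1]]'; python3 rk.py; python3 chk.py z .3|grep bread
```

```text
clock: 18.45
position: [0.4959, -0.1982, 0.0806]
ee_rot: [1.0, -0.025, 0.0, 0.0]
ft_force: [-0.2, 0.3, -0.2]
grip_width: 1.0
grasp_force: 0.0
clock: 19.7
position: [0.4957, -0.1981, 0.2305]
ee_rot: [1.0, -0.025, -0.0, 0.0]
ft_force: [-0.1, -0.3, 0.4]
grip_width: 0.997
grasp_force: 0.0
side head [ 565.4 -203.5] [116.2  32.9] 88.1 201 z [0.0514 0.0603 0.0629]
side handle [ 460.8 -194.1] [ 27.9 199.5] 88.8 1055 z [0.0856 0.0947 0.0978]
top handle [ 449.6 -195.9] [ 22.5 174.3] 87.2 1250 z [0.0896 0.0964 0.099 ]
wrist head [ 578.  -202.4] [111.6  13.8] 87.1 3116 z [0.0573 0.0612 0.0627]
wrist handle [ 463.6 -196.6] [ 22.2 198.5] 87.1 8580 z [0.0944 0.0971 0.0985]
side bread(tray) [147.9 -22. ] [38.9 69.4] 0.8 720 z [0.0351 0.0383 0.0401]
side bread(tray) [-1.7 -0.2] [38.3 66.1] 0.2 793 z [0.0356 0.0382 0.0399]
side bread(tray) [-121.6   -0.6] [37.5 65. ] 1.0 796 z [0.0361 0.0379 0.0395]
top bread(tray) [150.8 -19.4] [39.2 69.7] 0.3 691 z [0.0347 0.0384 0.0415]
top bread(tray) [0.4 1.6] [69.9 39.3] 89.6 709 z [0.0351 0.0384 0.0411]
top bread(tray) [-119.7   -0.3] [70.3 39.3] 88.0 768 z [0.035  0.0382 0.0409]
wrist bread(tray) [-119.5  -30. ] [20.  41.4] 72.0 774 z [0.0345 0.0383 0.0401]
```

```bash
ls pics
```

```text
a_side.png
a_top.png
a_wrist.png
b_side.png
b_top.png
b_wrist.png
c_side.png
c_top.png
c_wrist.png
d_side.png
d_top.png
d_wrist.png
e_side.png
e_top.png
e_wrist.png
f_side.png
f_top.png
f_wrist.png
g_side.png
g_top.png
g_wrist.png
i_side.png
i_top.png
i_wrist.png
rk17.1.png
rk19.8.png
side0.png
top0.png
w1.png
z_side.png
z_top.png
z_wrist.png
```

View pics/z_side.png

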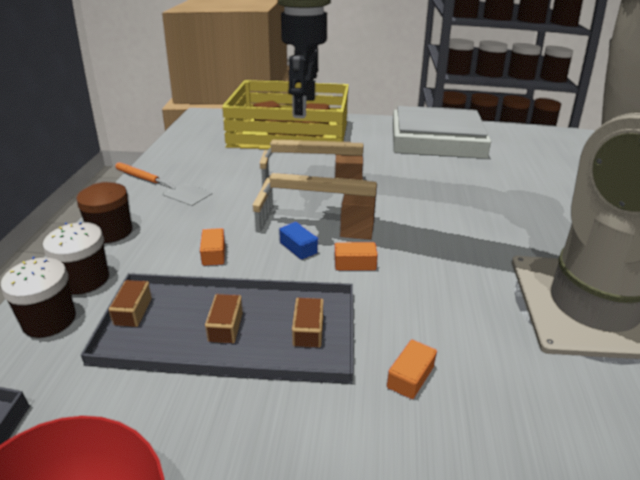

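The two pieces lie at (308,322) and (225,318), and the far one is unmoved at (130,303). The rake is back on its block, with its head at (262,205). The hand is clear of everything.

```bash
python3 -c "
from workcell import manip
print(manip.hand_in())"
```

```text
the job is handed in; nothing more can be done
None
```

The job is handed in: the near and middle bread pieces lie flat within about 2 mm of the centres of their thirds, drawn in the order asked, and the rake is back on its block and let go after about 20 s on the robot's clock.

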